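Lock the heat-sink bonding jig and rock its locating block free

ROBOT

A 6-joint arm with a two-finger parallel gripper is mounted at the origin on a cart in front of the work surface, level with it; the furniture and walls round the work are solid. World frame = base frame: x ahead of the robot, y to its left, z up, the work surface at z = 0. Lengths are in m, angles in degrees, forces in N, time in s.
With the tool pointing down it reaches from about 0.425 to 1.125 m from the base axis. Payload 14.9 kg.
Tool frame: the origin (TCP) lies midway between the tips of the shut fingers; the grasp point (between the pads) lies 19 mm behind it; z points along the fingers, y is the line along which they close (so a half turn about z gives the same grasp; the last joint's range is limited). The gripper opens to 91 mm and grips with 3 to 60 N. Pads are 32 mm wide; open, the fingers measure 118 mm over their backs; the gripper's body (76 mm by 178 mm) begins 60 mm behind the grasp point.
Start: joints at [66.331, 21.709, 99.362, -0, 58.929, -1.908], TCP at [0.26, 0.65, 0.19] pointing down, gripper open.
Joint ranges: [-158.91, 158.91], [-42.39, 125.64], [0.06, 152.35], [-60.88, 240.88], [17.5, 164.5], [-176.32, 176.32]. Speed limits (degrees/s): [108.29, 108.29, 136.94, 180, 180, 180].

INTERFACE

Orientations are given as [roll, pitch, yaw] about the fixed x, y, z axes, in that order (R = Rz(yaw) Ry(pitch) Rx(roll)).
In Python, from station import arm gives the robot as it stands. The module is installed in compiled form; this text tells all that it offers.
- The arm moves only by the tool servo_tool, never from a script. Its argument "steps" is a list of rows, each an object of numbers: "ax", "ay", "az": the turn, a rotation vector about the tool's x, y, z in rad; "dx", "dy", "dz": the shift along the tool's x, y, z in mm; "grip": the finger opening in mm, from 0 to 91.2. In form: [{"ax": .., "ay": .., "az": .., "dx": .., "dy": .., "dz": .., "grip": ..}, ...]. A call has exactly 10 rows; each row shifts and turns the commanded pose from where the row before left it, along the tool's axes as they then stand; what a row does not reach is not made up. A row lasts 1/8 s, in which the tool goes at most 62.5 mm and 10.7 degrees, less where a joint would pass 70% of its speed; a pose out of reach is approached as far as the arm can. A call with a gripper value outside its range is refused whole. The fingers move at their own pace and stop on an object; "newtons" is the grip in N (left out, the last holds). Time passes only in rows, so rows that do not move let the fingers close, or fill a call up. It gives the time, the measured TCP pose, the force, the opening and the grip force at its end, in the units of the state.
- arm.read_state(): the state, without advancing time (a new reading comes with each control period).
- arm.get_image(name): name is "scene" or "side" or "wrist"; returns a dict with "frame" (400x640x3 uint8, red, green, blue), "z_map" (400x640 float32, m along the optical axis (not along the pixel's ray), 0 where there is no reading), "mtx" (3x3 intrinsics, pixels), "origin" and "orientation" of the camera in the world; the wrist camera has in their place "hand_eye" (4x4, takes a point from camera to tool coordinates, whose origin is the TCP and whose axes are the flange's). Camera axes: x right, y down, z forward; pixel columns grow to the right and rows downward; lengths in m; the calibration is good to about 2 mm. A picture is of the moment at which its call begins: read the wrist's pose just before it.
- arm.sign_off(): hands the job in; it is judged then, once.
The state is a dict: "clock": time; "joints": joint angles; "qd": joint speeds; "joint_efforts": joint torques, N m; "tcp_pos": TCP position; "ee_rot": TCP orientation; "ft_force": force on the tool from outside, world axes, zero at the start; "moment": the same for the moment, N m; "opening": opening from 0.0 (shut) to 1.0 (fully open); "gripper_force": force on a finger pad.
Only numpy, scipy, OpenCV 4.12 (cv2) and the standard library are available. Lean on these libraries where they do the work, as an engineer would, in place of code of your own. Each camera call takes 0.05 s, during which the arm holds its last target. There are 200 camera calls.

TASK

Lock the closed hold-down frame of the heat-sink bonding jig by turning its turnbutton fully across the frame's front bar. Then grip the tight steel locating block by its upright tab and ease it up out of its slot by rocking it several times side to side, to both sides along its length, a little higher each time; a straight pull would lift the whole jig off the bench, and jig, frame and the things lying about must stay where they are. Finish while holding the block: keep it gripped, upright and still, right above its slot and only just clear of it (by no more than about a finger's breadth), ready to go back in should the board have shifted.

Things in the scene. Friction and masses are not known exactly. Their poses are not given: they have to be found in the camera images.
- jig: Heat-sink bonding jig, loose on rubber feet; all of it 1.66 kg, so a pull up of over 16 N lifts it. Dark steel plate 200 x 124 mm, green board, four finned heat sinks (tops 34 mm above the bench), hinged aluminium frame 148 x 110 mm (top at 25 mm). Origin: bench height under its centre; x from the turnbutton (front) to the hinge (back), away from the robot within 0.4 rad; y left, z up.
- frame (a joint): Hinge of the hold-down frame along the back edge of the jig, rad: 0 = lying closed on the board (as it starts), grows as its front is lifted. Only the turnbutton keeps it down.
- turnbutton (a joint): Turn of the turnbutton about its upright pivot, rad. 0: bar points to the jig's +y, along the frame's front edge (unlocked). Grows clockwise seen from above to a stop at 1.571: bar points to the jig's +x, across the frame's front bar (locked; counts from 1.35). At value q the bar points to jig (sin q, cos q). Stiff (0.05 N m), stays where left. Starts at 0.1 to 0.45.
- turnbutton_pivot (a point): On the turnbutton's pivot axis, mid-height of its wing: jig (-86, 0, 39.7) mm. The turnbutton is a steel bar 42 x 13 x 6 mm (30 mm ahead of the pivot, 12 behind, top 31.7 mm above the bench) with a raised wing along it to grip, 30 mm long, 10 mm thick, centred on the pivot, up to 46.7 mm above the bench.
- locating_block: Steel locating block, 0.16 kg, 54 mm tall: body 14 (x) x 34 (y) x 24 mm high, on it an upright gripping tab 12 (x) x 28 (y) mm from 24 to 54 mm above the underside. Origin: centre of its underside, z up, axes at the start parallel to the jig's. Starts upright in the slot, standing on the board, underside 16 mm above the bench, tab top at 70 mm.
- block_grip (a point): Middle of the block's gripping tab, 44 mm above the underside. Rock the block in the jig's y-z plane (about the jig's x axis); its ends have 3.5 mm of room each, enough for 0.15 rad to either side. While it turns it rises easily, about 1 mm with each swing of 0.2 to 0.25 rad from side to side; a rise without turning meets the full grip.
- block_lean (a point): Same point as block_grip, but its z axis leans 0.6 rad from the block's z axis towards the block's -y: the angle of this axis to the jig's z axis is 0.6 with the block upright, less when its top is tipped to +y, more when tipped to -y. It serves only to tell the two sides of the rocking apart.
- slot (a point): Centre of the slot's mouth, jig (0, 0, 32) mm, level with the top of its walls. Slot 41 mm long (jig y), 14 mm wide (jig x). A sprung pad on the -x side presses the block with 20 N against the wall on the +x side: together they hold it against a straight pull of about 24 N (20 to 28) until its underside is 32 mm above the bench, a rise of 16 mm.
- flux_syringe: Flux syringe lying along the jig's left side, 24 x 143 x 17 mm; a bystander. Origin at the centre of its underside.
- tweezers_steel: Steel tweezers lying along the jig's right side, 125 x 22 x 10 mm; a bystander. Origin at the centre of its underside.
- flux_tin: Round flux tin, 58 mm across, 20 mm high, front right; a bystander. Origin at the centre of its underside.
- amber_tape: Roll of tape, 58 mm across, 12 mm high, front left; a bystander. Origin at the centre of its underside.
- relay: Black relay, 13 x 29 x 24 mm, right of the jig; a bystander. Origin at the centre of its underside.
- terminal_block: Screw terminal block, 16 x 40 x 20 mm, right of the jig; a bystander. Origin at the centre of its underside.
- capacitor_0: Upright capacitor, 18 mm across, 26 mm high, right of the jig; a bystander. Origin at the centre of its underside.
Not all that is in view belongs to the job. Leave any yellow look-alike of the locating_block alone.

How it is judged:
By the outcome, as a careful person would: the job done as asked, in the order asked, and still so for the second after the job is handed in, while the arm keeps its last pose, push and grip.
It also fails if it takes over 58 s, if anything falls off the work surface, if the arm or the gripper's body presses on something with over 40 N, if the wrist force passes 120 N, or if a joint passes its speed limit or range.

## Working session

There is one attempt and no reset: what is moved stays moved. The work goes in short steps, Python scripts to look and compute and a tool call to move; the robot and the scene stay as the last step left them, time stands still between calls to the robot, and variables do not carry over. Pictures are saved under pics/ and viewed, at most 10 in all, crops included, and the job is handed in when it is done.

Besides the shell and the picture viewer there is one more tool, called after ">>>" as name(argument=value, ...), one argument or row to a line, values as JSON. servo_tool: Moves the arm, as the interface text tells. Its arguments: {"type":"object","properties":{"steps":{"type":"array"},"newtons":{"type":"number"}},"required":["steps"]}

```bash
mkdir -p pics
cat > h.py <<'E'
import numpy as np, cv2
from station import arm
from scipy.spatial.transform import Rotation as R
np.set_printoptions(precision=4, suppress=True)
def cam(name):
    s=arm.read_state(); im=arm.get_image(name)
    if name=="wrist":
        T=np.eye(4); T[:3,:3]=rot(s['ee_rot']).as_matrix(); T[:3,3]=s['tcp_pos']; T=T@np.array(im['hand_eye'])
        im['o'],im['R']=T[:3,3],T[:3,:3]
    else:
        im['o']=np.array(im['origin']); o=np.array(im['orientation'])
        im['R']=o if o.shape==(3,3) else rot(o).as_matrix()
    return im
def rot(rpy): return R.from_euler('xyz',rpy,degrees=True)
def ray(im,u,v,z):
    d=im['R']@np.linalg.inv(im['mtx'])@np.array([u,v,1.]); return im['o']+d*(z-im['o'][2])/d[2]
def cloud(im):
    v,u=np.mgrid[0:400,0:640]; z=im['z_map']
    p=np.stack([u*z,v*z,z],-1)@np.linalg.inv(im['mtx']).T - 0
    p=np.einsum('ij,hwj->hwi',np.linalg.inv(im['mtx']),np.stack([u*z,v*z,z],-1))
    return p@im['R'].T+im['o']
def save(im,n): cv2.imwrite('pics/'+n,im['frame'][:,:,::-1])
E
python3 - <<'E'
from h import *
print(arm.read_state())
for n in ("scene","side"):
    im=cam(n); save(im,n+'0.png'); print(n,im['o'],im['orientation'],im['mtx'])
    np.save(n+'.npy',cloud(im))
E
```

```text
{'clock': 0.0, 'joints': array([66.3311, 21.7387, 99.3957,  0.0006, 58.9263, -1.9068]), 'qd': array([-0.0385, -0.0417,  0.0229, -0.0635, -0.0615, -0.0597]), 'joint_efforts': array([ -0.0025, -76.3706, -43.4374,   0.0649,   0.0423,  -0.0001]), 'tcp_pos': array([0.2594, 0.6497, 0.1889]), 'ee_rot': array([-179.9394,   -0.0025,  158.2377]), 'ft_force': array([-0.5075, -0.6716, -0.6215]), 'moment': array([ 0.0127,  0.0014, -0.0021]), 'gripper_force': 0.0, 'opening': 1.0021907917732384}
scene [-0.1081  0.3746  0.5232] [-121.9053    0.2199 -120.283 ] [[385.8567   0.     318.0597]
 [  0.     385.8567 199.7456]
 [  0.       0.       1.    ]]
side [0.3035 1.0823 0.5631] [-114.5377    0.5558 -169.3623] [[434.6768   0.     321.1182]
 [  0.     434.6768 201.6326]
 [  0.       0.       1.    ]]
```

View pics/scene0.png

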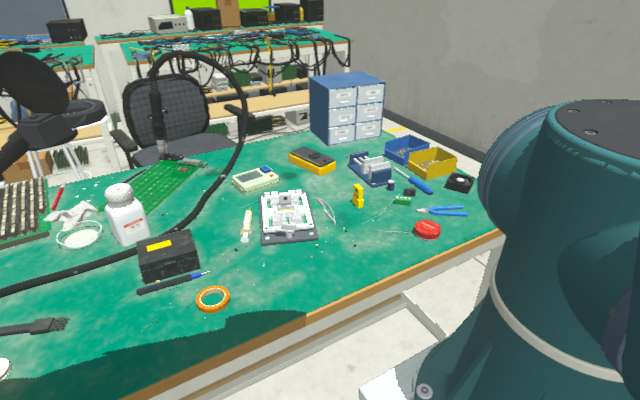

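View pics/side0.png

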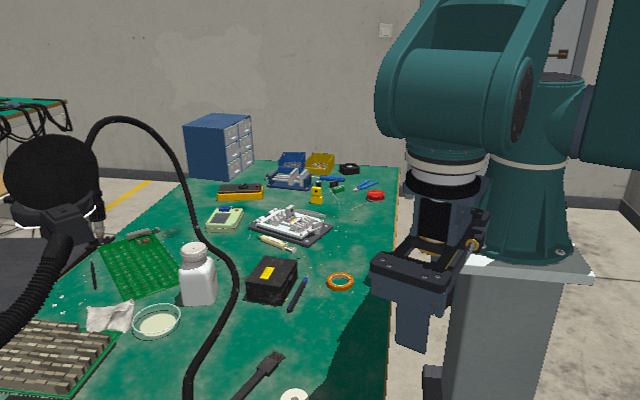

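The scene view shows the jig at about (287,215), with its dark front edge running from (262,240) to (315,236). The yellow look-alike is at (358,195), the syringe at (247,226), the tape at (213,298) and the tin at (427,229). The side view shows the jig at about (290,225).

Run:
```python
from h import *
im=cam("scene")
for n,u,v,z in [("frontL",262,241,0.012),("frontR",315,237,0.012),("backL",264,194,.02),("backR",305,191,.02),("c",287,213,.025)]: print(n,ray(im,u,v,z))
im=cam("wrist"); print(im['hand_eye'],im['mtx'])
```

```text
frontL [0.5188 0.1498 0.012 ]
frontR [0.4733 0.0451 0.012 ]
backL [0.6844 0.0725 0.02  ]
backR [ 0.6445 -0.0239  0.02  ]
c [0.5704 0.0639 0.025 ]
[[-0.0001 -0.9563 -0.2925  0.0829]
 [ 1.     -0.0001  0.     -0.0001]
 [-0.0001 -0.2925  0.9563 -0.1957]
 [ 0.      0.      0.      1.    ]] [[337.5017   0.     322.6964]
 [  0.     337.5017 197.9097]
 [  0.       0.       1.    ]]
```

Run:
```python
from h import *
a=np.load('scene.npy').reshape(-1,3); b=np.load('side.npy').reshape(-1,3); 
p=np.r_[a,b[b[:,1]<.5]]
a0=np.array([.26,.65]);b0=np.array([.50,.094]);d=(b0-a0)/np.linalg.norm(b0-a0)
s=(p[:,:2]-a0)@d; t=(p[:,:2]-a0)@[-d[1],d[0]]
for k in np.arange(0,.75,.06):
    m=(s>k)&(s<k+.06)&(abs(t)<.16)&(p[:,2]<.5); print(round(k,2),m.sum(),np.sort(p[m,2])[-5:] if m.any() else 0)
# target in start tool axes
s=arm.read_state(); print(rot(s['ee_rot']).inv().apply(np.array([.5,.094,.19])-s['tcp_pos'])*1e3)
```

```text
0.0 0 0
0.06 769 [0.0131 0.0131 0.0132 0.0133 0.0134]
0.12 3730 [0.0124 0.0126 0.0127 0.0134 0.0144]
0.18 6817 [0.0087 0.009  0.0093 0.0101 0.0103]
0.24 7795 [0.0058 0.0059 0.006  0.0061 0.0061]
0.3 7622 [0.052  0.0522 0.0523 0.0524 0.0529]
0.36 7471 [0.053  0.0531 0.0531 0.0532 0.0533]
0.42 5740 [0.0525 0.0526 0.0526 0.0527 0.0528]
0.48 4799 [0.0068 0.0069 0.0085 0.0107 0.013 ]
0.54 5004 [0.044  0.0441 0.0447 0.0448 0.0468]
0.6 4895 [0.0697 0.07   0.0701 0.0709 0.071 ]
0.66 3908 [0.0716 0.0717 0.0721 0.0724 0.073 ]
0.72 3447 [0.034  0.0343 0.0344 0.0345 0.0346]
[-429.5263 -427.1126   -0.5865]
```

Path is clear at z=0.19.

>>> servo_tool(
  steps=[
    {"dx": -43, "dy": -43, "grip": 91},
    {"dx": -43, "dy": -43, "grip": 91},
    {"dx": -43, "dy": -43, "grip": 91},
    {"dx": -43, "dy": -43, "grip": 91},
    {"dx": -43, "dy": -43, "grip": 91},
    {"dx": -43, "dy": -43, "grip": 70},
    {"dx": -43, "dy": -43, "grip": 60},
    {"dx": -43, "dy": -43, "grip": 50},
    {"dx": -43, "dy": -43, "grip": 40},
    {"dx": -43, "dy": -43, "grip": 36},
  ],
)

```text
$.steps[0]: bad value
```

>>> servo_tool(
  steps=[
    {"az": 0.18, "grip": 36},
    {"az": 0.18, "grip": 36},
    {"az": 0.18, "grip": 36},
    {"az": 0.18, "grip": 36},
    {"az": 0.18, "grip": 36},
    {"az": 0.18, "grip": 36},
    {"az": 0.18, "grip": 36},
    {"az": 0.18, "grip": 36},
    {"az": 0.18, "grip": 36},
    {"az": 0.18, "grip": 36},
  ],
)

```text
$.steps[0]: bad value
```

Run:
```python
from h import *
s=arm.read_state(); print(s['clock'],s['tcp_pos'],s['ee_rot'],s['opening'],s['joints'])
im=cam("wrist"); save(im,'w1.png'); np.save('w1.npy',cloud(im)); print(im['o'])
```

```text
0.2 [0.2594 0.6499 0.1891] [-179.962    -0.0013  158.241 ] 0.9993435729371882 [66.3326 21.7286 99.3804  0.0001 58.929  -1.9085]
[0.1825 0.6806 0.3848]
```

View pics/w1.png

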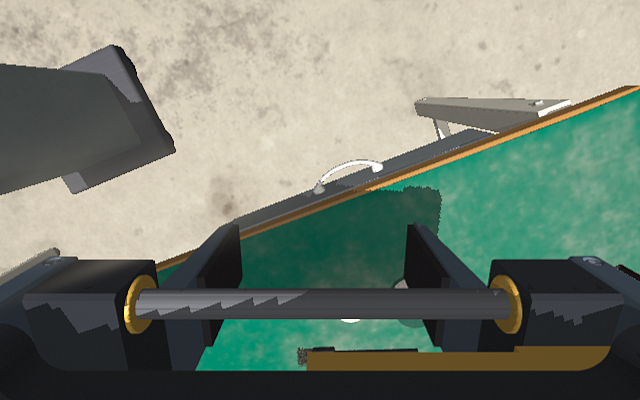

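The wrist view shows the floor, the bench edge and the fingers, with the area beyond row 290 hidden by the gripper. The arm did not move because every row needs all seven keys.

>>> servo_tool(
  steps=[
    {"ax": 0, "ay": 0, "az": 0, "dx": -43, "dy": -43, "dz": 0, "grip": 91},
    {"ax": 0, "ay": 0, "az": 0, "dx": -43, "dy": -43, "dz": 0, "grip": 91},
    {"ax": 0, "ay": 0, "az": 0, "dx": -43, "dy": -43, "dz": 0, "grip": 91},
    {"ax": 0, "ay": 0, "az": 0, "dx": -43, "dy": -43, "dz": 0, "grip": 91},
    {"ax": 0, "ay": 0, "az": 0, "dx": -43, "dy": -43, "dz": 0, "grip": 91},
    {"ax": 0, "ay": 0, "az": 0, "dx": -43, "dy": -43, "dz": 0, "grip": 36},
    {"ax": 0, "ay": 0, "az": 0, "dx": -43, "dy": -43, "dz": 0, "grip": 36},
    {"ax": 0, "ay": 0, "az": 0, "dx": -43, "dy": -43, "dz": 0, "grip": 36},
    {"ax": 0, "ay": 0, "az": 0, "dx": -43, "dy": -43, "dz": 0, "grip": 36},
    {"ax": 0, "ay": 0, "az": 0, "dx": -43, "dy": -43, "dz": 0, "grip": 36},
  ],
)

```text
clock: 1.5
tcp_pos: [0.5001, 0.0894, 0.1898]
ee_rot: [180.0, 0.0, 158.2]
ft_force: [0.8, 0.1, 0.2]
opening: 0.48
gripper_force: 0.0
```

>>> servo_tool(
  steps=[
    {"ax": 0, "ay": 0, "az": 0.18, "dx": 0, "dy": 0, "dz": 0, "grip": 36},
    {"ax": 0, "ay": 0, "az": 0.18, "dx": 0, "dy": 0, "dz": 0, "grip": 36},
    {"ax": 0, "ay": 0, "az": 0.18, "dx": 0, "dy": 0, "dz": 0, "grip": 36},
    {"ax": 0, "ay": 0, "az": 0.18, "dx": 0, "dy": 0, "dz": 0, "grip": 36},
    {"ax": 0, "ay": 0, "az": 0.18, "dx": 0, "dy": 0, "dz": 0, "grip": 36},
    {"ax": 0, "ay": 0, "az": 0.18, "dx": 0, "dy": 0, "dz": 0, "grip": 36},
    {"ax": 0, "ay": 0, "az": 0.18, "dx": 0, "dy": 0, "dz": 0, "grip": 36},
    {"ax": 0, "ay": 0, "az": 0.18, "dx": 0, "dy": 0, "dz": 0, "grip": 36},
    {"ax": 0, "ay": 0, "az": 0.18, "dx": 0, "dy": 0, "dz": 0, "grip": 36},
    {"ax": 0, "ay": 0, "az": 0.18, "dx": 0, "dy": 0, "dz": 0, "grip": 36},
  ],
)

```text
clock: 2.75
tcp_pos: [0.4995, 0.0913, 0.1896]
ee_rot: [180.0, -0.0, 54.8]
ft_force: [-0.6, -0.3, -0.5]
opening: 0.393
gripper_force: 0.0
```

Run:
```python
from h import *
s=arm.read_state(); print(s['clock'],s['tcp_pos'],s['ee_rot'],s['opening'],s['joints'])
im=cam("wrist"); save(im,'w2.png'); np.save('w2.npy',cloud(im)); print(im['o'])
```

```text
2.75 [0.4995 0.0913 0.1896] [179.9965  -0.0007  54.7677] 0.39305777091615024 [  7.735    4.149  121.391   -0.0024  54.457   42.9686]
[0.5475 0.159  0.3853]
```

View pics/w2.png

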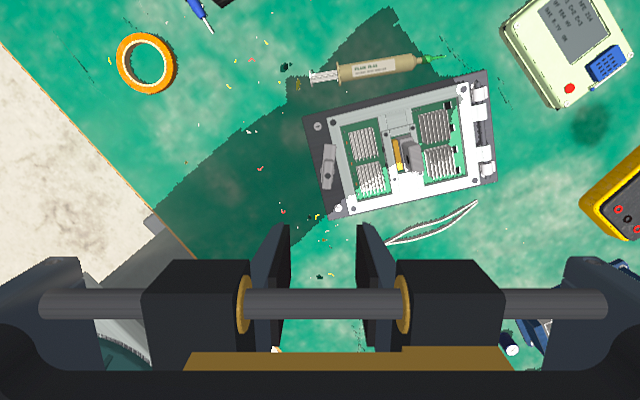

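The wrist view shows the plate corners at about (303,115), (327,220), (497,183) and (486,70). The turnbutton is at about (328,168) and the block at about (408,152).

Run:
```python
from h import *
im=cam("wrist")
C=[ray(im,u,v,.01)[:2] for u,v in [(303,115),(327,220),(497,183),(486,70)]]
print(np.array(C)); c=np.mean(C,0); d=(C[2]+C[3]-C[0]-C[1]); print(c,np.degrees(np.arctan2(d[1],d[0])), [np.linalg.norm(C[i]-C[i-1]) for i in range(4)])
P=cloud(im).reshape(-1,3)
e=P[:,:2]-c; m=(P[:,2]>.062)&(P[:,2]<.076)&(np.hypot(*e.T)<.06); print('tab',m.sum(),P[m].mean(0),P[m].min(0),P[m].max(0))
m=(P[:,2]>.040)&(P[:,2]<.052)&(np.hypot(*e.T)<.15); 
for q in [m&(np.hypot(*e.T)>.06)]:
  print('wing',q.sum(),P[q].mean(0),P[q][:,:2].std(0)); r=cv2.minAreaRect((P[q][:,:2]*1e3).astype(np.float32)); print(r)
cv2.imwrite('pics/w2c.png',cv2.resize(im['frame'][50:240,290:510,::-1],None,fx=3.2,fy=3.2,interpolation=cv2.INTER_CUBIC))
```

```text
[[ 0.5188  0.154 ]
 [ 0.4694  0.0403]
 [ 0.654  -0.0369]
 [ 0.7008  0.0791]]
[0.5858 0.0592] -22.53177712115309 [np.float64(0.19682758916058826), np.float64(0.12397677595528804), np.float64(0.2000401984920749), np.float64(0.12508015557352997)]
tab 417 [0.5857 0.0623 0.0695] [0.5763 0.0468 0.0621] [0.5956 0.0754 0.0725]
wing 277 [0.5065 0.0929 0.0466] [0.006  0.0068]
((506.1336364746094, 92.3057861328125), (29.634071350097656, 9.94655704498291), 49.439266204833984)
```

View pics/w2c.png

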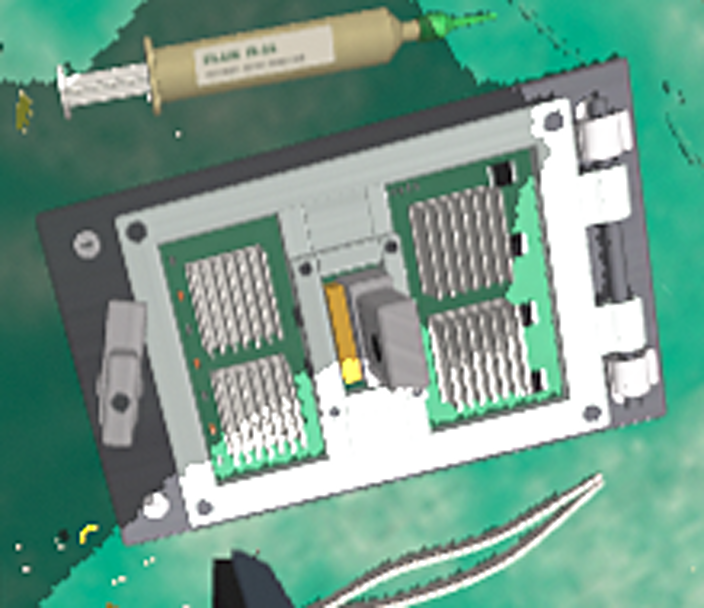

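The crop confirms the turnbutton has its long axis at world 49.4° (q≈0.32). The jig is at (0.5858, 0.0592) with yaw −22.5°, and the tab is upright at mid-jig.

>>> servo_tool(
  steps=[
    {"ax": 0, "ay": 0, "az": 0.094, "dx": 0, "dy": 0, "dz": 0, "grip": 27},
    {"ax": 0, "ay": 0, "az": 0, "dx": 5, "dy": 4.3, "dz": 10, "grip": 27},
    {"ax": 0, "ay": 0, "az": 0, "dx": 0, "dy": 0, "dz": 30, "grip": 27},
    {"ax": 0, "ay": 0, "az": 0, "dx": 0, "dy": 0, "dz": 30, "grip": 27},
    {"ax": 0, "ay": 0, "az": 0, "dx": 0, "dy": 0, "dz": 30, "grip": 27},
    {"ax": 0, "ay": 0, "az": 0, "dx": 0, "dy": 0, "dz": 25, "grip": 27},
    {"ax": 0, "ay": 0, "az": 0, "dx": 0, "dy": 0, "dz": 15, "grip": 27},
    {"ax": 0, "ay": 0, "az": 0, "dx": 0, "dy": 0, "dz": 8, "grip": 27},
    {"ax": 0, "ay": 0, "az": 0, "dx": 0, "dy": 0, "dz": 5, "grip": 27},
    {"ax": 0, "ay": 0, "az": 0, "dx": 0, "dy": 0, "dz": 0, "grip": 27},
  ],
)

```text
clock: 4.1
tcp_pos: [0.5062, 0.0924, 0.0367]
ee_rot: [180.0, -0.0, 49.7]
ft_force: [-0.4, -0.0, 0.2]
opening: 0.294
gripper_force: 0.0
```

>>> servo_tool(
  steps=[
    {"ax": 0, "ay": 0, "az": 0, "dx": 0, "dy": 0, "dz": 0, "grip": 18},
    {"ax": 0, "ay": 0, "az": 0, "dx": 0, "dy": 0, "dz": 0, "grip": 15},
    {"ax": 0, "ay": 0, "az": 0, "dx": 0, "dy": 0, "dz": 0, "grip": 13},
    {"ax": 0, "ay": 0, "az": 0, "dx": 0, "dy": 0, "dz": 0, "grip": 11},
    {"ax": 0, "ay": 0, "az": 0, "dx": 0, "dy": 0, "dz": 0, "grip": 8},
    {"ax": 0, "ay": 0, "az": 0, "dx": 0, "dy": 0, "dz": 0, "grip": 8},
    {"ax": 0, "ay": 0, "az": 0, "dx": 0, "dy": 0, "dz": 0, "grip": 8},
    {"ax": 0, "ay": 0, "az": 0, "dx": 0, "dy": 0, "dz": 0, "grip": 8},
    {"ax": 0, "ay": 0, "az": 0, "dx": 0, "dy": 0, "dz": 0, "grip": 8},
    {"ax": 0, "ay": 0, "az": 0, "dx": 0, "dy": 0, "dz": 0, "grip": 8},
  ],
  newtons=15,
)

```text
clock: 5.35
tcp_pos: [0.506, 0.0924, 0.0366]
ee_rot: [180.0, -0.0, 49.7]
ft_force: [-0.4, -0.3, 0.5]
opening: 0.085
gripper_force: 0.0
```

Run:
```python
from h import *
im=cam("wrist"); cv2.imwrite('pics/w3.png',cv2.resize(im['frame'][120:320,220:440,::-1],None,fx=3.,fy=3.,interpolation=cv2.INTER_CUBIC))
s=arm.read_state(); print(s['gripper_force'],s['opening'])
```

```text
0.0 0.08788451966381675
```

View pics/w3.png

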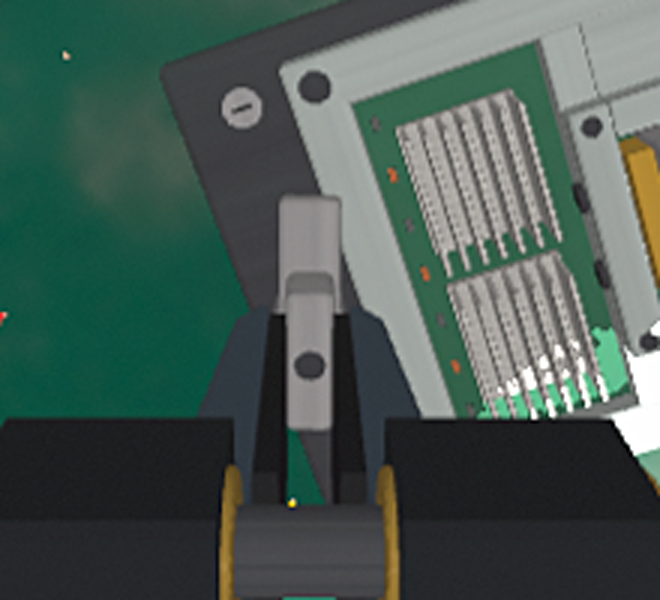

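The crop shows the wing centred between the fingers, with a small gap still left, so I'll command the fingers fully shut.

>>> servo_tool(
  steps=[
    {"ax": 0, "ay": 0, "az": 0, "dx": 0, "dy": 0, "dz": 0, "grip": 4},
    {"ax": 0, "ay": 0, "az": 0, "dx": 0, "dy": 0, "dz": 0, "grip": 0},
    {"ax": 0, "ay": 0, "az": 0, "dx": 0, "dy": 0, "dz": 0, "grip": 0},
    {"ax": 0, "ay": 0, "az": 0, "dx": 0, "dy": 0, "dz": 0, "grip": 0},
    {"ax": 0, "ay": 0, "az": 0.05, "dx": 0, "dy": 0, "dz": 0, "grip": 0},
    {"ax": 0, "ay": 0, "az": 0.1, "dx": 0, "dy": 0, "dz": 0, "grip": 0},
    {"ax": 0, "ay": 0, "az": 0.1, "dx": 0, "dy": 0, "dz": 0, "grip": 0},
    {"ax": 0, "ay": 0, "az": 0.1, "dx": 0, "dy": 0, "dz": 0, "grip": 0},
    {"ax": 0, "ay": 0, "az": 0.1, "dx": 0, "dy": 0, "dz": 0, "grip": 0},
    {"ax": 0, "ay": 0, "az": 0.1, "dx": 0, "dy": 0, "dz": 0, "grip": 0},
  ],
  newtons=25,
)

```text
clock: 6.65
tcp_pos: [0.506, 0.0924, 0.0365]
ee_rot: [-180.0, 0.0, 18.0]
ft_force: [-0.3, 0.5, -0.3]
opening: 0.007
gripper_force: 0.0
```

Run:
```python
from h import *
s=arm.read_state(); print(s['gripper_force'],s['opening'],s['tcp_pos'],s['moment'])
im=cam("wrist"); cv2.imwrite('pics/w4.png',cv2.resize(im['frame'][120:320,220:440,::-1],None,fx=3.,fy=3.,interpolation=cv2.INTER_CUBIC))
```

```text
0.0 0.006567150525433608 [0.506  0.0924 0.0365] [-0.0586  0.1283 -0.0598]
```

View pics/w4.png

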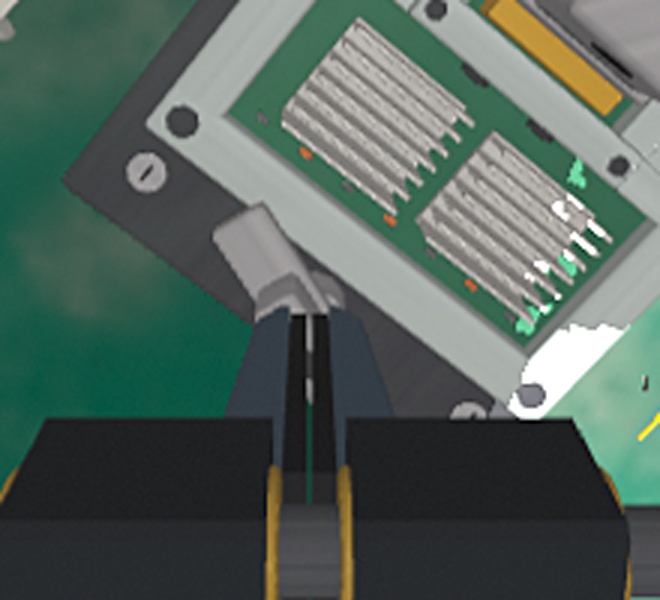

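The fingers have closed above the wing, and the turnbutton has hardly moved, if at all. I'll measure the fingertips from depth.

Run:
```python
from h import *
s=arm.read_state(); im=cam("wrist"); P=cloud(im)
T=rot(s['ee_rot']).inv().apply((P-s['tcp_pos']).reshape(-1,3)).reshape(P.shape)*1e3
for v in range(205,260,4):
    for u in (310,316,324,330): print(v,u,T[v,u].round(1),im['frame'][v,u],end=' | ')
    print()
```

```text
205 310 [17.3 -7.7  4.8] [159 155 157] | 205 316 [17.6 -3.9  4.1] [155 151 152] | 205 324 [14.6  1.1 13.1] [118 122 120] | 205 330 [15.4  5.  10.8] [171 178 173] | 
209 310 [14.7 -7.7  4.9] [152 149 150] | 209 316 [14.8 -3.9  4.5] [167 163 164] | 209 324 [ 8.2  1.2 23.9] [63 64 68] | 209 330 [12.4  5.  11.7] [160 166 160] | 
213 310 [12.3 -7.7  4.1] [148 146 145] | 213 316 [14.  -3.8 -0.6] [110 109 110] | 213 324 [11.8  1.1  5.5] [106 103 105] | 213 330 [ 6.1  5.3 21.6] [112 109 110] | 
217 310 [12.8 -7.4 -4.4] [112 111 111] | 217 316 [14.2 -3.7 -8.2] [116 114 114] | 217 324 [9.5 1.1 4.4] [156 153 152] | 217 330 [ 6.5  5.1 12.7] [107 106 106] | 
221 310 [12.  -7.2 -9.1] [133 131 131] | 221 316 [ 12.3  -3.7 -10. ] [147 146 145] | 221 324 [ 8.7  1.1 -0.4] [99 97 96] | 221 330 [ 17.8   4.2 -24.3] [123 123 125] | 
225 310 [ 17.9  -6.4 -30.5] [47 57 65] | 225 316 [  9.8  -3.7 -10. ] [74 77 81] | 225 324 [ 16.6   1.  -27.2] [40 41 39] | 225 330 [ 17.9   4.1 -30.6] [58 66 73] | 
229 310 [ 18.   -6.2 -36.3] [54 62 71] | 229 316 [ 16.6  -3.2 -32.9] [42 48 53] | 229 324 [ 16.4   0.9 -32.4] [58
[... 505 characters left out ...]
241 330 [ 17.1   3.7 -49. ] [44 50 53] | 
245 310 [ 18.3  -5.5 -56. ] [52 62 71] | 245 316 [ 16.3  -2.9 -51.7] [29 30 30] | 245 324 [ 16.4   0.9 -52. ] [30 29 31] | 245 330 [ 15.1   3.7 -49.1] [38 39 43] | 
249 310 [ 18.1  -5.4 -59.7] [54 63 72] | 249 316 [ 16.5  -2.8 -56.5] [29 28 28] | 249 324 [ 16.4   0.8 -56.2] [62 61 60] | 249 330 [ 16.    3.6 -55.4] [33 34 35] | 
253 310 [ 17.9  -5.2 -63.3] [51 61 69] | 253 316 [ 16.5  -2.7 -60.6] [27 26 27] | 253 324 [ 16.2   0.8 -59.8] [57 55 54] | 253 330 [ 16.    3.5 -59.4] [26 26 26] | 
257 310 [ 17.8  -5.1 -66.9] [54 63 72] | 257 316 [ 16.4  -2.6 -64.1] [27 26 25] | 257 324 [ 16.4   0.8 -64.2] [26 32 31] | 257 330 [ 16.7   3.4 -64.7] [25 24 22] |
```

The real fingertips sit about 24 mm above the reported TCP, level with tool z≈−24. I'll open, turn back, and descend in small steps.

>>> servo_tool(
  steps=[
    {"ax": 0, "ay": 0, "az": -0.11, "dx": 0, "dy": 0, "dz": 0, "grip": 27},
    {"ax": 0, "ay": 0, "az": -0.11, "dx": 0, "dy": 0, "dz": 0, "grip": 27},
    {"ax": 0, "ay": 0, "az": -0.11, "dx": 0, "dy": 0, "dz": 0, "grip": 27},
    {"ax": 0, "ay": 0, "az": -0.11, "dx": 0, "dy": 0, "dz": 0, "grip": 27},
    {"ax": 0, "ay": 0, "az": -0.11, "dx": 0, "dy": 0, "dz": 0, "grip": 27},
    {"ax": 0, "ay": 0, "az": 0, "dx": 0, "dy": 0, "dz": 5, "grip": 27},
    {"ax": 0, "ay": 0, "az": 0, "dx": 0, "dy": 0, "dz": 5, "grip": 27},
    {"ax": 0, "ay": 0, "az": 0, "dx": 0, "dy": 0, "dz": 4, "grip": 27},
    {"ax": 0, "ay": 0, "az": 0, "dx": 0, "dy": 0, "dz": 4, "grip": 27},
    {"ax": 0, "ay": 0, "az": 0, "dx": 0, "dy": 0, "dz": 0, "grip": 27},
  ],
)

```text
clock: 8.0
tcp_pos: [0.5058, 0.0923, 0.0182]
ee_rot: [-180.0, 0.0, 49.7]
ft_force: [0.1, 0.4, -0.2]
opening: 0.294
gripper_force: 0.0
```

Run:
```python
from h import *
s=arm.read_state(); print(s['tcp_pos'],s['ee_rot'],s['ft_force'],s['opening'])
im=cam("wrist"); P=cloud(im); save(im,'w5.png')
T=rot(s['ee_rot']).inv().apply((P-s['tcp_pos']).reshape(-1,3)).reshape(P.shape)*1e3
dark=im['frame'].max(2)<80
for lo,hi in ((-34,-12),(12,34)):
  m=dark&(T[...,1]>lo)&(T[...,1]<hi)&(abs(T[...,0])<24)&(T[...,2]<25)
  z=T[m]; print(m.sum(), np.percentile(z[:,2],[90,97,99.5]), z[np.argsort(-z[:,2])[:6]].round(1).tolist())
w=(P[...,2]>.041)&(P[...,2]<.05)&(abs(T[...,0])<30)&(abs(T[...,1])<9)&~dark
r=cv2.minAreaRect((P[w][:,:2]*1e3).astype(np.float32)); print(w.sum(),r)
```

```text
[0.5058 0.0923 0.0182] [-179.9783    0.0233   49.704 ] [ 0.1265  0.4047 -0.2289] 0.2943414397748807
4525 [15.7027 16.3831 16.9459] [[-2.0, -29.3, 17.6], [13.8, -31.3, 17.3], [3.9, -19.0, 17.3], [11.7, -24.8, 17.3], [-22.0, -14.8, 17.2], [20.0, -29.7, 17.2]]
3025 [-31.1403   5.6604   6.5518] [[-18.7, 13.1, 7.7], [-16.4, 14.4, 7.4], [-6.2, 12.9, 7.0], [-7.6, 14.2, 7.0], [-14.7, 13.0, 7.0], [-11.8, 13.0, 6.9]]
849 ((506.42474365234375, 92.38552856445312), (29.805782318115234, 9.943624496459961), 49.51560592651367)
```

>>> servo_tool(
  steps=[
    {"ax": 0, "ay": 0, "az": 0, "dx": 0, "dy": 0, "dz": 4, "grip": 27},
    {"ax": 0, "ay": 0, "az": 0, "dx": 0, "dy": 0, "dz": 3, "grip": 27},
    {"ax": 0, "ay": 0, "az": 0, "dx": 0, "dy": 0, "dz": 0, "grip": 20},
    {"ax": 0, "ay": 0, "az": 0, "dx": 0, "dy": 0, "dz": 0, "grip": 15},
    {"ax": 0, "ay": 0, "az": 0, "dx": 0, "dy": 0, "dz": 0, "grip": 12},
    {"ax": 0, "ay": 0, "az": 0, "dx": 0, "dy": 0, "dz": 0, "grip": 6},
    {"ax": 0, "ay": 0, "az": 0, "dx": 0, "dy": 0, "dz": 0, "grip": 4},
    {"ax": 0, "ay": 0, "az": 0, "dx": 0, "dy": 0, "dz": 0, "grip": 4},
    {"ax": 0, "ay": 0, "az": 0, "dx": 0, "dy": 0, "dz": 0, "grip": 4},
    {"ax": 0, "ay": 0, "az": 0, "dx": 0, "dy": 0, "dz": 0, "grip": 4},
  ],
  newtons=20,
)

```text
clock: 9.3
tcp_pos: [0.506, 0.0924, 0.0116]
ee_rot: [180.0, -0.0, 49.7]
ft_force: [0.9, -1.8, 2.6]
opening: 0.111
gripper_force: 20.0
```

Gripped at 10 mm with 20 N. Now I'll turn it.

>>> servo_tool(
  steps=[
    {"ax": 0, "ay": 0, "az": 0.1, "dx": 0, "dy": 0, "dz": 0, "grip": 4},
    {"ax": 0, "ay": 0, "az": 0.12, "dx": 0, "dy": 0, "dz": 0, "grip": 4},
    {"ax": 0, "ay": 0, "az": 0.12, "dx": 0, "dy": 0, "dz": 0, "grip": 4},
    {"ax": 0, "ay": 0, "az": 0.12, "dx": 0, "dy": 0, "dz": 0, "grip": 4},
    {"ax": 0, "ay": 0, "az": 0.12, "dx": 0, "dy": 0, "dz": 0, "grip": 4},
    {"ax": 0, "ay": 0, "az": 0.12, "dx": 0, "dy": 0, "dz": 0, "grip": 4},
    {"ax": 0, "ay": 0, "az": 0.12, "dx": 0, "dy": 0, "dz": 0, "grip": 4},
    {"ax": 0, "ay": 0, "az": 0.12, "dx": 0, "dy": 0, "dz": 0, "grip": 4},
    {"ax": 0, "ay": 0, "az": 0.12, "dx": 0, "dy": 0, "dz": 0, "grip": 4},
    {"ax": 0, "ay": 0, "az": 0.1, "dx": 0, "dy": 0, "dz": 0, "grip": 4},
  ],
)

```text
clock: 10.55
tcp_pos: [0.5062, 0.0919, 0.0116]
ee_rot: [180.0, -0.0, -16.9]
ft_force: [3.1, -9.7, 1.3]
opening: 0.107
gripper_force: 20.0
```

>>> servo_tool(
  steps=[
    {"ax": 0, "ay": 0, "az": 0.04, "dx": 0, "dy": 0, "dz": 0, "grip": 4},
    {"ax": 0, "ay": 0, "az": 0.03, "dx": 0, "dy": 0, "dz": 0, "grip": 4},
    {"ax": 0, "ay": 0, "az": 0.01, "dx": 0, "dy": 0, "dz": 0, "grip": 4},
    {"ax": 0, "ay": 0, "az": 0, "dx": 0, "dy": 0, "dz": 0, "grip": 4},
    {"ax": 0, "ay": 0, "az": 0, "dx": 0, "dy": 0, "dz": 0, "grip": 24},
    {"ax": 0, "ay": 0, "az": 0, "dx": 0, "dy": 0, "dz": 0, "grip": 24},
    {"ax": 0, "ay": 0, "az": 0, "dx": 0, "dy": 0, "dz": 0, "grip": 24},
    {"ax": 0, "ay": 0, "az": 0, "dx": 0, "dy": 0, "dz": -20, "grip": 24},
    {"ax": 0, "ay": 0, "az": 0, "dx": 0, "dy": 0, "dz": -40, "grip": 40},
    {"ax": 0, "ay": 0, "az": 0, "dx": 0, "dy": 0, "dz": -60, "grip": 40},
  ],
)

```text
clock: 11.8
tcp_pos: [0.5048, 0.0923, 0.1317]
ee_rot: [179.9, 0.2, -21.3]
ft_force: [1.1, 0.4, 0.2]
opening: 0.432
gripper_force: 0.0
```

Run:
```python
from h import *
s=arm.read_state(); print(s['clock'],s['tcp_pos'],s['ee_rot'],s['opening'],s['joints'])
im=cam("wrist"); P=cloud(im); save(im,'w6.png')
c=np.array([.5858,.0592]); e=np.hypot(*(P[...,:2]-c).transpose(2,0,1)); e2=np.hypot(*(P[...,:2]-[.5064,.0923]).transpose(2,0,1))
m=(P[...,2]>.042)&(P[...,2]<.05)&(e2<.02)
r=cv2.minAreaRect((P[m][:,:2]*1e3).astype(np.float32)); print('wing',m.sum(),r)
for lo,hi in ((.067,.074),):
  m=(P[...,2]>lo)&(P[...,2]<hi)&(e<.04); print('tab',m.sum(),P[m].mean(0),cv2.minAreaRect((P[m][:,:2]*1e3).astype(np.float32)))
m=(P[...,2]>.022)&(P[...,2]<.028)&(e<.1); print('frame',m.sum(),cv2.minAreaRect((P[m][:,:2]*1e3).astype(np.float32)))
```

```text
11.8 [0.5048 0.0923 0.1317] [179.9194   0.1518 -21.3206] 0.43152709628602937 [  7.76     9.7851 122.3741   0.0045  48.0127 119.0775]
wing 401 ((506.22119140625, 91.63700866699219), (9.68765640258789, 30.7570743560791), 68.45421600341797)
tab 675 [0.5864 0.0606 0.0702] ((586.4825439453125, 60.75080108642578), (27.729089736938477, 11.856319427490234), 68.67317962646484)
frame 9413 ((576.0761108398438, 64.61907958984375), (110.34028625488281, 158.0886688232422), 68.72752380371094)
```

View pics/w6.png

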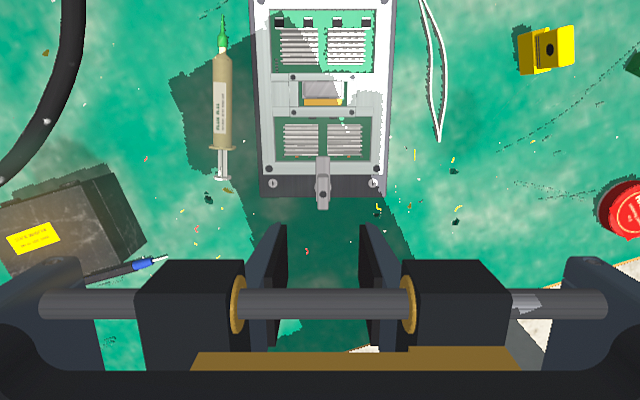

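The view shows the turnbutton across the front bar at (322,183), so it is locked, at about world −21.5°. The tab is at (322,90); its centre is (0.5865, 0.0607) and its long axis is at 68.6°. I'll move above the block.

>>> servo_tool(
  steps=[
    {"ax": 0, "ay": 0, "az": 0, "dx": 20, "dy": 0, "dz": 0, "grip": 46},
    {"ax": 0, "ay": 0, "az": 0, "dx": 30, "dy": 0, "dz": 0, "grip": 46},
    {"ax": 0, "ay": 0, "az": 0, "dx": 26, "dy": 0, "dz": 0, "grip": 46},
    {"ax": 0, "ay": 0, "az": 0, "dx": 10, "dy": 0, "dz": 0, "grip": 46},
    {"ax": 0, "ay": 0, "az": 0, "dx": 0, "dy": 0, "dz": 20, "grip": 46},
    {"ax": 0, "ay": 0, "az": 0, "dx": 0, "dy": 0, "dz": 15, "grip": 46},
    {"ax": 0, "ay": 0, "az": 0, "dx": 0, "dy": 0, "dz": 0, "grip": 46},
    {"ax": 0, "ay": 0, "az": 0, "dx": 0, "dy": 0, "dz": 0, "grip": 46},
    {"ax": 0, "ay": 0, "az": 0, "dx": 0, "dy": 0, "dz": 0, "grip": 46},
    {"ax": 0, "ay": 0, "az": 0, "dx": 0, "dy": 0, "dz": 0, "grip": 46},
  ],
)

```text
clock: 13.1
tcp_pos: [0.5863, 0.0612, 0.097]
ee_rot: [-180.0, -0.0, -21.3]
ft_force: [0.2, -0.6, 0.1]
opening: 0.506
gripper_force: 0.0
```

Run:
```python
from h import *
s=arm.read_state(); print(s['clock'],s['tcp_pos'],s['ee_rot'],s['opening'])
im=cam("wrist"); P=cloud(im); save(im,'w7.png')
T=rot(s['ee_rot']).inv().apply((P-s['tcp_pos']).reshape(-1,3)).reshape(P.shape)*1e3
m=(P[...,2]>.066)&(P[...,2]<.074)&(abs(T[...,0])<25)&(abs(T[...,1])<20)
print('tab',m.sum(),P[m].mean(0),cv2.minAreaRect((P[m][:,:2]*1e3).astype(np.float32)),cv2.minAreaRect(T[m][:,:2].astype(np.float32)))
```

```text
13.1 [0.5863 0.0612 0.097 ] [-179.9813   -0.0396  -21.3226] 0.5063174718923411
tab 664 [0.5873 0.0601 0.07  ] ((586.9195556640625, 60.25004577636719), (27.708045959472656, 11.674123764038086), 69.14066314697266) ((0.8752903938293457, 0.6595382690429688), (27.70854949951172, 11.671940803527832), 89.53585815429688)
```

>>> servo_tool(
  steps=[
    {"ax": 0, "ay": 0, "az": 0, "dx": 0.6, "dy": 0.6, "dz": 20, "grip": 46},
    {"ax": 0, "ay": 0, "az": 0, "dx": 0, "dy": 0, "dz": 22, "grip": 46},
    {"ax": 0, "ay": 0, "az": 0, "dx": 0, "dy": 0, "dz": 20, "grip": 46},
    {"ax": 0, "ay": 0, "az": 0, "dx": 0, "dy": 0, "dz": 10, "grip": 46},
    {"ax": 0, "ay": 0, "az": 0, "dx": 0, "dy": 0, "dz": 5, "grip": 46},
    {"ax": 0, "ay": 0, "az": 0, "dx": 0, "dy": 0, "dz": 0, "grip": 38},
    {"ax": 0, "ay": 0, "az": 0, "dx": 0, "dy": 0, "dz": 0, "grip": 33},
    {"ax": 0, "ay": 0, "az": 0, "dx": 0, "dy": 0, "dz": 0, "grip": 30},
    {"ax": 0, "ay": 0, "az": 0, "dx": 0, "dy": 0, "dz": 0, "grip": 26},
    {"ax": 0, "ay": 0, "az": 0, "dx": 0, "dy": 0, "dz": 0, "grip": 20},
  ],
  newtons=20,
)

```text
clock: 14.4
tcp_pos: [0.5868, 0.0604, 0.02]
ee_rot: [-180.0, -0.0, -21.3]
ft_force: [-0.4, 1.6, 6.6]
opening: 0.302
gripper_force: 20.0
```

>>> servo_tool(
  steps=[
    {"ax": 0, "ay": 0, "az": 0, "dx": 0, "dy": 0, "dz": 0, "grip": 15},
    {"ax": 0, "ay": 0, "az": 0, "dx": 0, "dy": 0, "dz": 0, "grip": 15},
    {"ax": 0, "ay": 0, "az": 0, "dx": 0, "dy": 0, "dz": 0, "grip": 15},
    {"ax": 0, "ay": 0, "az": 0, "dx": 0, "dy": 0, "dz": 0, "grip": 15},
    {"ax": 0, "ay": 0, "az": 0, "dx": 0, "dy": 0, "dz": 0, "grip": 15},
    {"ax": 0, "ay": 0, "az": 0, "dx": 0, "dy": 0, "dz": 0, "grip": 15},
    {"ax": 0, "ay": 0, "az": 0, "dx": 0, "dy": 0, "dz": 0, "grip": 15},
    {"ax": 0, "ay": 0, "az": 0, "dx": 0, "dy": 0, "dz": 0, "grip": 15},
    {"ax": 0, "ay": 0, "az": 0, "dx": 0, "dy": 0, "dz": 0, "grip": 15},
    {"ax": 0, "ay": 0, "az": 0, "dx": 0, "dy": 0, "dz": 0, "grip": 15},
  ],
  newtons=45,
)

```text
clock: 15.65
tcp_pos: [0.5867, 0.0604, 0.0199]
ee_rot: [-180.0, -0.0, -21.3]
ft_force: [-1.1, 1.6, 5.5]
opening: 0.301
gripper_force: 45.0
```

Gripped firmly. Now the first gentle rock.

>>> servo_tool(
  steps=[
    {"ax": 0.03, "ay": 0, "az": 0, "dx": 0, "dy": 0, "dz": -0.5, "grip": 15},
    {"ax": 0.03, "ay": 0, "az": 0, "dx": 0, "dy": 0, "dz": -0.5, "grip": 15},
    {"ax": 0.02, "ay": 0, "az": 0, "dx": 0, "dy": 0, "dz": -0.3, "grip": 15},
    {"ax": 0, "ay": 0, "az": 0, "dx": 0, "dy": 0, "dz": 0, "grip": 15},
    {"ax": -0.04, "ay": 0, "az": 0, "dx": 0, "dy": 0, "dz": -0.1, "grip": 15},
    {"ax": -0.04, "ay": 0, "az": 0, "dx": 0, "dy": 0, "dz": -0.1, "grip": 15},
    {"ax": -0.04, "ay": 0, "az": 0, "dx": 0, "dy": 0, "dz": -0.2, "grip": 15},
    {"ax": -0.04, "ay": 0, "az": 0, "dx": 0, "dy": 0, "dz": -0.2, "grip": 15},
    {"ax": 0, "ay": 0, "az": 0, "dx": 0, "dy": 0, "dz": 0, "grip": 15},
    {"ax": 0, "ay": 0, "az": 0, "dx": 0, "dy": 0, "dz": 0, "grip": 15},
  ],
)

```text
clock: 16.9
tcp_pos: [0.5864, 0.06, 0.0213]
ee_rot: [175.4, -0.0, -21.3]
ft_force: [2.1, -2.6, -3.3]
opening: 0.303
gripper_force: 45.0
```

>>> servo_tool(
  steps=[
    {"ax": 0.05, "ay": 0, "az": 0, "dx": 0, "dy": 0, "dz": -0.25, "grip": 15},
    {"ax": 0.05, "ay": 0, "az": 0, "dx": 0, "dy": 0, "dz": -0.25, "grip": 15},
    {"ax": 0.05, "ay": 0, "az": 0, "dx": 0, "dy": 0, "dz": -0.25, "grip": 15},
    {"ax": 0.04, "ay": 0, "az": 0, "dx": 0, "dy": 0, "dz": -0.25, "grip": 15},
    {"ax": 0, "ay": 0, "az": 0, "dx": 0, "dy": 0, "dz": 0, "grip": 15},
    {"ax": -0.06, "ay": 0, "az": 0, "dx": 0, "dy": 0, "dz": -0.25, "grip": 15},
    {"ax": -0.06, "ay": 0, "az": 0, "dx": 0, "dy": 0, "dz": -0.25, "grip": 15},
    {"ax": -0.06, "ay": 0, "az": 0, "dx": 0, "dy": 0, "dz": -0.25, "grip": 15},
    {"ax": -0.05, "ay": 0, "az": 0, "dx": 0, "dy": 0, "dz": -0.25, "grip": 15},
    {"ax": 0, "ay": 0, "az": 0, "dx": 0, "dy": 0, "dz": 0, "grip": 15},
  ],
)

```text
clock: 18.15
tcp_pos: [0.5861, 0.0602, 0.0229]
ee_rot: [173.0, 0.0, -21.2]
ft_force: [2.7, -5.6, -5.1]
opening: 0.303
gripper_force: 45.0
```

>>> servo_tool(
  steps=[
    {"ax": 0.06, "ay": 0, "az": 0, "dx": 0, "dy": 0, "dz": -0.3, "grip": 15},
    {"ax": 0.06, "ay": 0, "az": 0, "dx": 0, "dy": 0, "dz": -0.3, "grip": 15},
    {"ax": 0.06, "ay": 0, "az": 0, "dx": 0, "dy": 0, "dz": -0.3, "grip": 15},
    {"ax": 0.06, "ay": 0, "az": 0, "dx": 0, "dy": 0, "dz": -0.2, "grip": 15},
    {"ax": 0, "ay": 0, "az": 0, "dx": 0, "dy": 0, "dz": 0, "grip": 15},
    {"ax": -0.06, "ay": 0, "az": 0, "dx": 0, "dy": 0, "dz": -0.3, "grip": 15},
    {"ax": -0.06, "ay": 0, "az": 0, "dx": 0, "dy": 0, "dz": -0.3, "grip": 15},
    {"ax": -0.06, "ay": 0, "az": 0, "dx": 0, "dy": 0, "dz": -0.3, "grip": 15},
    {"ax": -0.06, "ay": 0, "az": 0, "dx": 0, "dy": 0, "dz": -0.2, "grip": 15},
    {"ax": 0, "ay": 0, "az": 0, "dx": 0, "dy": 0, "dz": 0, "grip": 15},
  ],
)

```text
clock: 19.4
tcp_pos: [0.5859, 0.0603, 0.0252]
ee_rot: [173.0, 0.0, -21.2]
ft_force: [1.0, -4.5, -4.1]
opening: 0.302
gripper_force: 45.0
```

>>> servo_tool(
  steps=[
    {"ax": 0.06, "ay": 0, "az": 0, "dx": 0, "dy": 0, "dz": -0.3, "grip": 15},
    {"ax": 0.06, "ay": 0, "az": 0, "dx": 0, "dy": 0, "dz": -0.3, "grip": 15},
    {"ax": 0.06, "ay": 0, "az": 0, "dx": 0, "dy": 0, "dz": -0.3, "grip": 15},
    {"ax": 0.06, "ay": 0, "az": 0, "dx": 0, "dy": 0, "dz": -0.2, "grip": 15},
    {"ax": 0, "ay": 0, "az": 0, "dx": 0, "dy": 0, "dz": 0, "grip": 15},
    {"ax": 0, "ay": 0, "az": 0, "dx": 0, "dy": 0, "dz": 0, "grip": 15},
    {"ax": -0.06, "ay": 0, "az": 0, "dx": 0, "dy": 0, "dz": -0.2, "grip": 15},
    {"ax": -0.06, "ay": 0, "az": 0, "dx": 0, "dy": 0, "dz": -0.3, "grip": 15},
    {"ax": 0, "ay": 0, "az": 0, "dx": 0, "dy": 0, "dz": 0, "grip": 15},
    {"ax": 0, "ay": 0, "az": 0, "dx": 0, "dy": 0, "dz": 0, "grip": 15},
  ],
)

```text
clock: 20.65
tcp_pos: [0.5862, 0.0604, 0.0271]
ee_rot: [-180.0, 0.0, -21.3]
ft_force: [-0.6, 0.4, -5.1]
opening: 0.304
gripper_force: 45.0
```

Run:
```python
from h import *
s=arm.read_state(); im=cam("wrist"); P=cloud(im); save(im,'w8.png')
c=np.array([.5865,.0605]); J=np.array([[.9313,-.3643],[.3643,.9313]]); L=(P[...,:2]-c)@J.T*1e3
g=(abs(L[...,1])<65)&(abs(L[...,0])<75)&(P[...,2]<.04)&(P[...,2]>0)
h,b=np.histogram(P[g][:,2]*1e3,np.arange(0,40)); print(dict(zip(b.astype(int),h)))
t=(abs(L[...,0])<8)&(abs(L[...,1])<14)
z=P[t][:,2]*1e3; h,b=np.histogram(z,np.arange(20,100,2)); print(dict(zip(b.astype(int),h)))
```

```text
{np.int64(0): np.int64(0), np.int64(1): np.int64(42), np.int64(2): np.int64(185), np.int64(3): np.int64(79), np.int64(4): np.int64(9), np.int64(5): np.int64(0), np.int64(6): np.int64(0), np.int64(7): np.int64(0), np.int64(8): np.int64(0), np.int64(9): np.int64(6), np.int64(10): np.int64(88), np.int64(11): np.int64(548), np.int64(12): np.int64(1021), np.int64(13): np.int64(304), np.int64(14): np.int64(60), np.int64(15): np.int64(1159), np.int64(16): np.int64(2996), np.int64(17): np.int64(1352), np.int64(18): np.int64(263), np.int64(19): np.int64(188), np.int64(20): np.int64(204), np.int64(21): np.int64(191), np.int64(22): np.int64(272), np.int64(23): np.int64(478), np.int64(24): np.int64(2205), np.int64(25): np.int64(6123), np.int64(26): np.int64(3352), np.int64(27): np.int64(583), np.int64(28): np.int64(332), np.int64(29): np.int64(359), np.int64(30): np.int64(373), np.int64(31): np.int64(592), np.int64(32): np.int64(1017), np.int64(33): np.int64(877), np.int64(34): np.int64(1000), np.int64(35): np.int64(291), np.int64(36): np.int64(54), np.int64(37): np.int64(46), np.int64(38): np.i
[... 401 characters left out ...]
p.int64(48): np.int64(83), np.int64(50): np.int64(65), np.int64(52): np.int64(79), np.int64(54): np.int64(89), np.int64(56): np.int64(75), np.int64(58): np.int64(84), np.int64(60): np.int64(98), np.int64(62): np.int64(87), np.int64(64): np.int64(79), np.int64(66): np.int64(100), np.int64(68): np.int64(107), np.int64(70): np.int64(113), np.int64(72): np.int64(100), np.int64(74): np.int64(161), np.int64(76): np.int64(1037), np.int64(78): np.int64(171), np.int64(80): np.int64(15), np.int64(82): np.int64(9), np.int64(84): np.int64(3), np.int64(86): np.int64(15), np.int64(88): np.int64(2), np.int64(90): np.int64(11), np.int64(92): np.int64(4), np.int64(94): np.int64(6), np.int64(96): np.int64(2)}
```

The frame is still at 25 mm and the tab top has risen to 77 mm, so the block follows and the jig stays put. I'll continue.

>>> servo_tool(
  steps=[
    {"ax": -0.06, "ay": 0, "az": 0, "dx": 0, "dy": 0, "dz": -0.2, "grip": 15},
    {"ax": -0.06, "ay": 0, "az": 0, "dx": 0, "dy": 0, "dz": -0.2, "grip": 15},
    {"ax": 0, "ay": 0, "az": 0, "dx": 0, "dy": 0, "dz": 0, "grip": 15},
    {"ax": 0.06, "ay": 0, "az": 0, "dx": 0, "dy": 0, "dz": -0.3, "grip": 15},
    {"ax": 0.06, "ay": 0, "az": 0, "dx": 0, "dy": 0, "dz": -0.3, "grip": 15},
    {"ax": 0.06, "ay": 0, "az": 0, "dx": 0, "dy": 0, "dz": -0.3, "grip": 15},
    {"ax": 0.06, "ay": 0, "az": 0, "dx": 0, "dy": 0, "dz": -0.2, "grip": 15},
    {"ax": 0, "ay": 0, "az": 0, "dx": 0, "dy": 0, "dz": 0, "grip": 15},
    {"ax": -0.06, "ay": 0, "az": 0, "dx": 0, "dy": 0, "dz": -0.3, "grip": 15},
    {"ax": -0.06, "ay": 0, "az": 0, "dx": 0, "dy": 0, "dz": -0.3, "grip": 15},
  ],
)

```text
clock: 21.95
tcp_pos: [0.5862, 0.0598, 0.0293]
ee_rot: [179.9, -0.0, -21.4]
ft_force: [-3.3, -0.2, -8.1]
opening: 0.304
gripper_force: 45.0
```

>>> servo_tool(
  steps=[
    {"ax": -0.06, "ay": 0, "az": 0, "dx": 0, "dy": 0, "dz": -0.3, "grip": 15},
    {"ax": -0.06, "ay": 0, "az": 0, "dx": 0, "dy": 0, "dz": -0.2, "grip": 15},
    {"ax": 0, "ay": 0, "az": 0, "dx": 0, "dy": 0, "dz": 0, "grip": 15},
    {"ax": 0.06, "ay": 0, "az": 0, "dx": 0, "dy": 0, "dz": -0.3, "grip": 15},
    {"ax": 0.06, "ay": 0, "az": 0, "dx": 0, "dy": 0, "dz": -0.3, "grip": 15},
    {"ax": 0.06, "ay": 0, "az": 0, "dx": 0, "dy": 0, "dz": -0.3, "grip": 15},
    {"ax": 0.06, "ay": 0, "az": 0, "dx": 0, "dy": 0, "dz": -0.2, "grip": 15},
    {"ax": 0, "ay": 0, "az": 0, "dx": 0, "dy": 0, "dz": 0, "grip": 15},
    {"ax": -0.06, "ay": 0, "az": 0, "dx": 0, "dy": 0, "dz": -0.3, "grip": 15},
    {"ax": -0.06, "ay": 0, "az": 0, "dx": 0, "dy": 0, "dz": -0.3, "grip": 15},
  ],
)

```text
clock: 23.2
tcp_pos: [0.5864, 0.0598, 0.0316]
ee_rot: [179.8, -0.0, -21.4]
ft_force: [-3.1, 0.7, -7.5]
opening: 0.299
gripper_force: 45.0
```

>>> servo_tool(
  steps=[
    {"ax": -0.06, "ay": 0, "az": 0, "dx": 0, "dy": 0, "dz": -0.3, "grip": 15},
    {"ax": -0.06, "ay": 0, "az": 0, "dx": 0, "dy": 0, "dz": -0.2, "grip": 15},
    {"ax": 0, "ay": 0, "az": 0, "dx": 0, "dy": 0, "dz": 0, "grip": 15},
    {"ax": 0.06, "ay": 0, "az": 0, "dx": 0, "dy": 0, "dz": -0.3, "grip": 15},
    {"ax": 0.06, "ay": 0, "az": 0, "dx": 0, "dy": 0, "dz": -0.3, "grip": 15},
    {"ax": 0.06, "ay": 0, "az": 0, "dx": 0, "dy": 0, "dz": -0.3, "grip": 15},
    {"ax": 0.06, "ay": 0, "az": 0, "dx": 0, "dy": 0, "dz": -0.2, "grip": 15},
    {"ax": 0, "ay": 0, "az": 0, "dx": 0, "dy": 0, "dz": 0, "grip": 15},
    {"ax": -0.06, "ay": 0, "az": 0, "dx": 0, "dy": 0, "dz": -0.3, "grip": 15},
    {"ax": -0.06, "ay": 0, "az": 0, "dx": 0, "dy": 0, "dz": -0.3, "grip": 15},
  ],
)

```text
clock: 24.45
tcp_pos: [0.5866, 0.0598, 0.0338]
ee_rot: [179.8, -0.1, -21.4]
ft_force: [-2.7, 1.6, -8.9]
opening: 0.301
gripper_force: 45.0
```

>>> servo_tool(
  steps=[
    {"ax": -0.06, "ay": 0, "az": 0, "dx": 0, "dy": 0, "dz": -0.3, "grip": 15},
    {"ax": -0.06, "ay": 0, "az": 0, "dx": 0, "dy": 0, "dz": -0.2, "grip": 15},
    {"ax": 0, "ay": 0, "az": 0, "dx": 0, "dy": 0, "dz": 0, "grip": 15},
    {"ax": 0.06, "ay": 0, "az": 0, "dx": 0, "dy": 0, "dz": -0.3, "grip": 15},
    {"ax": 0.06, "ay": 0, "az": 0, "dx": 0, "dy": 0, "dz": -0.3, "grip": 15},
    {"ax": 0.06, "ay": 0, "az": 0, "dx": 0, "dy": 0, "dz": -0.3, "grip": 15},
    {"ax": 0.06, "ay": 0, "az": 0, "dx": 0, "dy": 0, "dz": -0.2, "grip": 15},
    {"ax": 0, "ay": 0, "az": 0, "dx": 0, "dy": 0, "dz": 0, "grip": 15},
    {"ax": -0.06, "ay": 0, "az": 0, "dx": 0, "dy": 0, "dz": -0.3, "grip": 15},
    {"ax": -0.06, "ay": 0, "az": 0, "dx": 0, "dy": 0, "dz": -0.3, "grip": 15},
  ],
)

```text
clock: 25.7
tcp_pos: [0.587, 0.0599, 0.0363]
ee_rot: [179.8, -0.1, -21.4]
ft_force: [-0.5, 0.9, -1.8]
opening: 0.298
gripper_force: 45.0
```

>>> servo_tool(
  steps=[
    {"ax": -0.06, "ay": 0, "az": 0, "dx": 0, "dy": 0, "dz": -0.3, "grip": 15},
    {"ax": -0.06, "ay": 0, "az": 0, "dx": 0, "dy": 0, "dz": -0.2, "grip": 15},
    {"ax": 0, "ay": 0, "az": 0, "dx": 0, "dy": 0, "dz": 0, "grip": 15},
    {"ax": 0.06, "ay": 0, "az": 0, "dx": 0, "dy": 0, "dz": -0.3, "grip": 15},
    {"ax": 0.06, "ay": 0, "az": 0, "dx": 0, "dy": 0, "dz": -0.3, "grip": 15},
    {"ax": 0.06, "ay": 0, "az": 0, "dx": 0, "dy": 0, "dz": -0.3, "grip": 15},
    {"ax": 0.06, "ay": 0, "az": 0, "dx": 0, "dy": 0, "dz": -0.2, "grip": 15},
    {"ax": 0, "ay": 0, "az": 0, "dx": 0, "dy": 0, "dz": 0, "grip": 15},
    {"ax": -0.06, "ay": 0, "az": 0, "dx": 0, "dy": 0, "dz": -0.3, "grip": 15},
    {"ax": -0.06, "ay": 0, "az": 0, "dx": 0, "dy": 0, "dz": -0.3, "grip": 15},
  ],
)

```text
clock: 26.95
tcp_pos: [0.5869, 0.0599, 0.0384]
ee_rot: [179.8, -0.1, -21.4]
ft_force: [-0.1, 0.5, -2.5]
opening: 0.301
gripper_force: 45.0
```

>>> servo_tool(
  steps=[
    {"ax": 0.002, "ay": 0, "az": 0, "dx": 0, "dy": 0, "dz": -1, "grip": 15},
    {"ax": 0, "ay": 0, "az": 0, "dx": 0, "dy": 0, "dz": -1, "grip": 15},
    {"ax": 0, "ay": 0, "az": 0, "dx": 0, "dy": 0, "dz": -1, "grip": 15},
    {"ax": 0, "ay": 0, "az": 0, "dx": 0, "dy": 0, "dz": 0, "grip": 15},
    {"ax": 0, "ay": 0, "az": 0, "dx": 0, "dy": 0, "dz": 0, "grip": 15},
    {"ax": 0, "ay": 0, "az": 0, "dx": 0, "dy": 0, "dz": 0, "grip": 15},
    {"ax": 0, "ay": 0, "az": 0, "dx": 0, "dy": 0, "dz": 0, "grip": 15},
    {"ax": 0, "ay": 0, "az": 0, "dx": 0, "dy": 0, "dz": 0, "grip": 15},
    {"ax": 0, "ay": 0, "az": 0, "dx": 0, "dy": 0, "dz": 0, "grip": 15},
    {"ax": 0, "ay": 0, "az": 0, "dx": 0, "dy": 0, "dz": 0, "grip": 15},
  ],
)

```text
clock: 28.2
tcp_pos: [0.5864, 0.0603, 0.0411]
ee_rot: [-179.9, 0.0, -21.3]
ft_force: [0.1, 0.2, -2.0]
opening: 0.304
gripper_force: 45.0
```

Run:
```python
from h import *
s=arm.read_state(); print(s['clock'],s['tcp_pos'],s['ee_rot'],s['ft_force'],s['gripper_force'])
im=cam("wrist"); P=cloud(im)
c=np.array([.5865,.0605]); J=np.array([[.9313,-.3643],[.3643,.9313]]); L=(P[...,:2]-c)@J.T*1e3
g=(abs(L[...,1])<65)&(abs(L[...,0])<75)
print('frame z',np.median(P[g&(abs(P[...,2]-.025)<.003)][:,2])*1e3)
t=(abs(L[...,0])<9)&(abs(L[...,1])<14)&(abs(P[...,2]-.091)<.006)
A=np.c_[L[t],np.ones(t.sum())]; print(t.sum(),np.median(P[t][:,2])*1e3,np.linalg.lstsq(A,P[t][:,2]*1e3,rcond=None)[0],cv2.minAreaRect(L[t].astype(np.float32)))
d=[im['frame'][60:300,200:450,::-1], cam('side')['frame'][180:260,230:350,::-1]]
cv2.imwrite('pics/fin.png',np.hstack([cv2.resize(d[0],(400,384)),cv2.resize(d[1],(400,384))]))
```

```text
28.2 [0.5864 0.0603 0.0411] [-179.8866    0.0014  -21.3236] [ 0.1042  0.242  -1.976 ] 44.99952793121338
frame z 25.355819224844783
1553 91.13984809175125 [-0.2183  0.0164 90.8969] ((0.08355331420898438, -0.14470577239990234), (27.653757095336914, 17.616212844848633), 89.85191345214844)
```

View pics/fin.png

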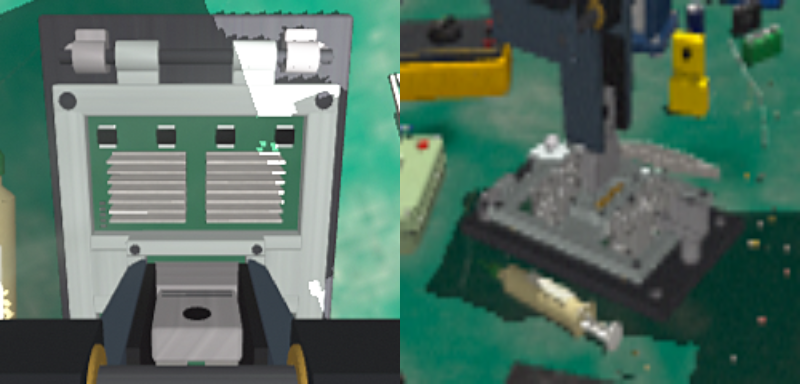

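The block is held upright over the slot at (200,310) in the left view. Its tab top is at about 91 mm, so the underside clears the mouth by about 5 mm, and the jig and frame are still in place.

```bash
python3 -c "
from station import arm
print(arm.sign_off())"
```

```text
the job is handed in; nothing more can be done
None
```

The job is handed in: the turnbutton is locked across the frame, and the block was rocked free and is held upright about 5 mm above its slot; the frame still reads 25 mm high.

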